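# Shut the hold-down flap of a die cassette

## Robot

A 6-joint arm with a two-finger parallel gripper is mounted at the origin on the work surface. World frame = base frame: x ahead of the robot, y to its left, z up, the work surface at z = 0. Lengths are in m, angles in rad, forces in N, time in s.
With the tool pointing down it reaches from about 0.375 to 0.9 m from the base axis. Payload 3.1 kg.
Tool frame: the origin (TCP) lies between the finger pads; the fingertips stand manip.nose_length ahead of it and the grasp point (between the pads) lies 5 mm behind it (manip.nose_length is the distance from the TCP to the fingertips, in m); z points along the fingers, y is the line along which they close (so a half turn about z gives the same grasp; the last joint's range is limited). The gripper opens to 85 mm and grips with 20 to 120 N. Pads are 22 mm wide; open, the fingers measure 114 mm over their backs; the gripper's body (76 mm by 85 mm) begins 54 mm behind the grasp point. The pads swing forward as they close: fully open they stand 13 mm farther back than shut.
Start: joints at [0.996, 0.527, 1.433, -0, 1.181, -0.178], TCP at [0.242, 0.576, 0.245] pointing down, gripper open.
Joint ranges: [-3.08, 3.08], [-0.75, 2.2], [0.22, 2.44], [-1.43, 4.57], [0, 2.65], [-2.85, 2.85]. Speed limits (rad/s): [2.79, 2.79, 3.14, 3.14, 3.14, 3.14].

## Interface

Orientations are given as a unit quaternion [x, y, z, w].
In Python, from station import monitor, eyes, job, manip gives the robot as it stands.
- The arm moves only by the shell command python3 -m pendant 'ROWS' [FORCE]. ROWS is JSON, a list that holds one entry, the list of rows, each a list of 7 numbers: the shift along the tool's x, y, z as a fraction of full scale, then the turn, a rotation vector about the tool's x, y, z as a fraction of full scale, then the opening, from 0 (shut) to 1 (fully open). A call has 1 to 20 rows; each row shifts and turns the commanded pose from where the row before left it, along the tool's axes as they then stand; what a row does not reach is not made up. Full scale, the value 1, is 800 mm for a shift and 0.12 rad for a turn. A row lasts 1/10 s, in which the tool goes at most 50 mm and 8.59 degrees, less where a joint would pass 70% of its speed; a pose out of reach is approached as far as the arm can. A call with a number of a shift or a turn outside -1 to 1 is refused whole. A call with a gripper value outside its range is refused whole. The fingers move at their own pace and stop on an object; FORCE is the grip in N (left out, the last holds). Time passes only in rows, so rows that do not move let the fingers close. It gives the time, the measured TCP pose, the force, the opening and the grip force at its end, in the units of the state.
- monitor.sense(): the state, without advancing time (a new reading comes with each control period).
- eyes.snapshot(name): name is "side" or "top" or "wrist"; returns a dict with "pixels" (480x640x3 uint8, red, green, blue), "depth" (480x640 float32, m along the optical axis (not along the pixel's ray), 0 where there is no reading), "intrinsics" (3x3 intrinsics, pixels), "eye" and "attitude" of the camera in the world. Camera axes: x right, y down, z forward; pixel columns grow to the right and rows downward; lengths in m; the calibration is good to about 2 mm. A picture is of the moment at which its call begins.
- job.sign_off(): hands the job in; it is judged then, once.
The state is a dict: "t": time; "q": joint angles; "qd": joint speeds; "tau": joint torques, N m; "tcp_pos": TCP position; "tool_rot": TCP orientation; "force": force on the tool from outside, world axes, zero at the start; "ft_torque": the same for the moment, N m; "finger_gap": opening from 0.0 (shut) to 1.0 (fully open); "gripper_force": force on a finger pad.
Only numpy, scipy, OpenCV 4.12 (cv2) and the standard library are available. Lean on these libraries where they do the work, as an engineer would, in place of code of your own. Each camera call takes 0.05 s, during which the arm holds its last target. There are 200 camera calls.

## Task

The hinged hold-down flap of the grey die cassette stands open: push it over with the fingertips until it lies flat on the tray, then, pressing it down, push it along towards the lip until its free edge is tucked fully home beneath the lip, so that it stays shut when you take your hand away. Only push and press: do not pinch the flap or pick anything up, and leave the dies and the other loose things where they are.

Things in the scene. Friction and masses are not known exactly. Their poses are not given: they have to be found in the camera images.
- flap_hinge (a point): midpoint of the flap's hinge axis, 47.5 mm above the bench. The flap belongs to a die cassette: an open grey sheet-metal tray fixed to the bench, 130 mm from hinge wall to lip wall, 110 mm wide, 44 mm high, with four compartments. This frame turns with the flap: its x runs along the flap from the hinge to the free edge, its y along the hinge axis (level), its z out of the flap's outer face (the face that is on top when the flap is folded over).
- flap_rib (a point): middle of the foot of the thumb rib on the flap's outer face, on the rib's side that faces the hinge: 83 mm from the hinge axis, on the outer surface. The rib crosses the flap: 56 mm long, 8 mm thick, 6.5 mm high. Same axes as flap_hinge. The flap itself is a plain steel plate 3 mm thick, 64 mm wide (its midplane passes through the hinge axis), with its free edge 112 mm from the hinge axis.
- flap_edge (a point): middle of the flap's free edge, 112 mm from the hinge axis, at mid-thickness. Same axes as flap_hinge.
- lip_edge (a point): middle of the lip's lower inner edge, 53.5 mm above the bench. The lip is a 3 mm thick, 70 mm wide fixed grey ledge on the cassette's lip wall, overhanging 11 mm towards the hinge; with the flap flat there are 4.5 mm between the flap's top and the lip. Axes of the cassette, which do not turn with the flap: x level from hinge to lip, y along the hinge axis, z up.
- flap (a joint): angle of the flap in rad: 0 folded flat over the tray (its stop; the top face is then 49 mm above the bench), 1.57 standing upright, more leaning outwards away from the tray; stop at 2.25. It stands open at the start, between 1.45 and 1.95. A spring (0.12 N m/rad, neutral at 1.8) with 0.05 N m friction throws it open again from flat, to about 1.3 rad, unless its edge is held under the lip: about 2 N on the rib side holds it down.
- carriage (a joint): how far the flap with its slotted hinge has been pushed along towards the lip, in m: 0 back, 0.016 at its stop. Stiff: about 6 N of friction, and it stays where it is left. It starts between 0 and 0.002; with the flap flat the free edge is then 6 mm (at 0) short of the lip's edge, and at 0.016 it is 10 mm beneath the lip. If it is pushed along (or knocked) more than about 6 mm before the flap is flat, the edge lands on top of the lip.
- die_a: bystander: loose round steel die, 36 mm diameter, 26 mm high, standing in a cassette compartment; origin under its centre
- die_b: bystander: loose round dark steel die, 38 mm diameter, 28 mm high, in a cassette compartment; origin under its centre
- die_c: bystander: loose round steel die, 34 mm diameter, 24 mm high, in a cassette compartment; origin under its centre
- die_d: bystander: loose round steel die, 42 mm diameter, 30 mm high, on the bench; origin under its centre
- die_ring: bystander: dark steel ring, 48 mm diameter, 18 mm high, lying flat on the bench; origin under its centre
- tube_up: bystander: blue plastic tool tube, 38 mm diameter, 85 mm high, standing on the bench; origin under its centre
- carton: bystander: closed cardboard carton, 85 x 60 x 45 mm, on the bench; origin under its centre
- driver: bystander: screwdriver lying on the bench; origin on the bench under it, x towards its tip

How it is judged:
On the way, in this order (a step that is already met when the one before it is completed fails the run):
1. the flap is folded down flat over the tray (value of joint flap below 0.1 rad), for 0.05 s.
2. its edge is tucked beneath the lip (value of joint flap below 0.07 rad and value of joint carriage above 0.012 m), for 0.1 s.
At the end, for the whole second after the job is handed in: The flap stays folded (within 0.07 rad of flat) and at rest with its hinge pushed at least 12 of its 16 mm towards the lip, so the edge lies beneath the lip; every loose thing is within 20 mm of where it began (all of step 2 and velocity of joint flap between -0.05 and 0.05 rad/s and distance of each of die_d, die_ring, tube_up, carton, driver, die_a, die_b, die_c from where it was at the start of the episode below 0.02 m); the robot touches nothing.
It fails at once if a die, the ring, the tube, the carton or the screwdriver is picked up (raised more than 15 mm) (height (world z) of any of die_a, die_b, die_c above 0.018 m or height (world z) of any of die_d, die_ring, tube_up, carton, driver above 0.015 m).
It fails at once if a bystander is knocked or pushed more than 20 mm from its place (distance of any of die_d, die_ring, tube_up, carton, driver, die_a, die_b, die_c from where it was at the start of the episode above 0.02 m).
It fails at once if the flap is pinched: the plate is between the fingers, instead of being pushed from outside (x of the grasp point in the frame of flap_hinge between 0.01 and 0.112 m and y of the grasp point in the frame of flap_hinge between -0.032 and 0.032 m and z of the grasp point in the frame of flap_hinge between -0.005 and 0.005 m).
It also fails if it takes over 38 s, if anything falls off the work surface, if the arm or the gripper's body presses on something with over 40 N, if the wrist force passes 120 N, or if a joint passes its speed limit or range.

## Working session

There is one attempt and no reset: what is moved stays moved. The work goes in short steps, Python scripts to look and compute and a shell command to move; the robot and the scene stay as the last step left them, time stands still between calls to the robot, and variables do not carry over. Pictures are saved under pics/ and viewed, at most 10 in all, crops included, and the job is handed in when it is done.

```bash
mkdir -p pics; ls
python3 - <<'E'
from station import monitor, eyes, job, manip
import cv2,numpy as np,pickle
s=monitor.sense(); print({k:np.round(v,3) for k,v in s.items()}); print([a for a in dir(manip) if a[0]!='_'], manip.nose_length)
for n in("top","side"):
    d=eyes.snapshot(n); pickle.dump(d,open(f'pics/{n}0.pkl','wb')); cv2.imwrite(f'pics/{n}0.png',d['pixels'][:,:,::-1])
    print(n,d['intrinsics'].tolist(),np.round(d['eye'],4),np.round(d['attitude'],4).tolist())
E
```

```text
pics
{'t': np.float64(0.0), 'q': array([ 0.996,  0.528,  1.434,  0.   ,  1.181, -0.178]), 'qd': array([ 0.003, -0.001,  0.   , -0.001, -0.001, -0.   ]), 'tau': array([-0.0000e+00, -4.4235e+01, -1.7802e+01, -0.0000e+00,  8.0000e-03,
        0.0000e+00]), 'tcp_pos': array([0.241, 0.576, 0.244]), 'tool_rot': array([ 0.197,  0.98 , -0.001, -0.   ]), 'force': array([ 0.544,  0.886, -0.08 ]), 'ft_torque': array([-0.021, -0.019,  0.007]), 'gripper_force': np.float64(0.0), 'finger_gap': np.float64(1.0)}
['PlanningError', 'nose_length'] 0.014
top [[609.5572260211705, 0.0, 324.51375249803544], [0.0, 609.5572260211705, 241.00457906838923], [0.0, 0.0, 1.0]] [0.4173 0.0571 0.865 ] [-0.7015, 0.7073, -0.0573, 0.0656]
side [[509.86075228133717, 0.0, 323.2789680363694], [0.0, 509.86075228133717, 233.58110191002135], [0.0, 0.0, 1.0]] [0.452  0.6121 0.5001] [-0.0918, 0.8928, -0.4397, 0.0343]
```

View pics/top0.png

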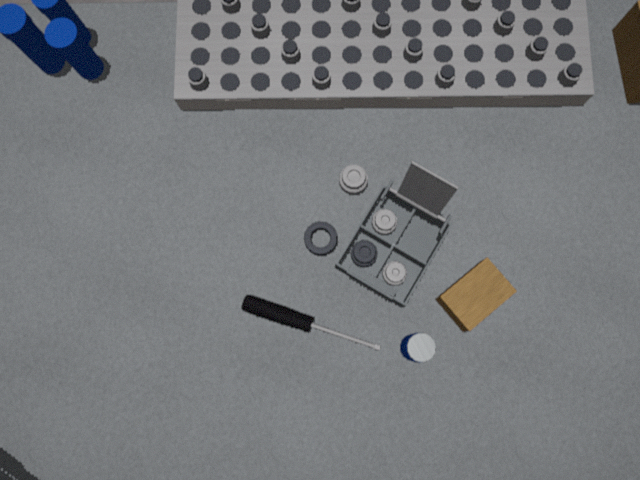

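View pics/side0.png

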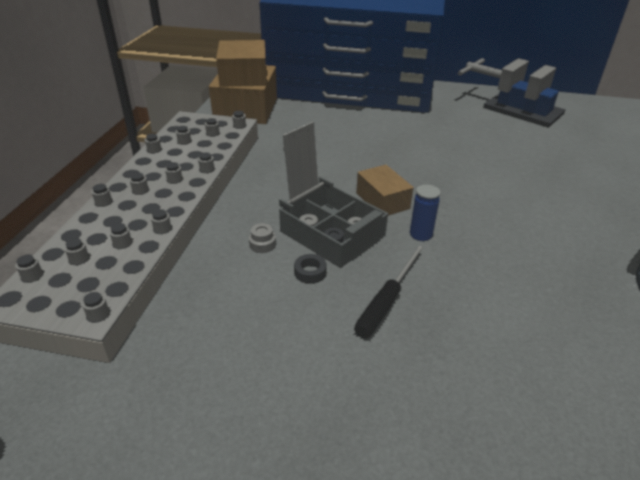

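The top view shows the cassette around (395,245), with its hinge wall at upper right near (420,200), the open flap at (428,190) and the lip wall at lower left near (372,285). The ring, die_d, carton, tube and driver surround it. Next I'll measure the cassette from depth.

```bash
cat > h.py <<'E'
import numpy as np,cv2,pickle
from scipy.spatial.transform import Rotation as R
def cloud(d):
    K=d['intrinsics'];v,u=np.mgrid[0:480,0:640]
    z=d['depth'];p=np.stack([(u-K[0,2])/K[0,0]*z,(v-K[1,2])/K[1,1]*z,z],-1)
    return p@R.from_quat(d['attitude']).as_matrix().T+d['eye']
def ray(d,uv,h):
    K=d['intrinsics'];r=R.from_quat(d['attitude']).as_matrix()@np.array([(uv[0]-K[0,2])/K[0,0],(uv[1]-K[1,2])/K[1,1],1])
    return d['eye']+r*(h-d['eye'][2])/r[2]
E
python3 - <<'E'
from h import *
for n,c in(("top",(320,150,480,315)),("side",(240,110,400,270))):
    d=pickle.load(open(f'pics/{n}0.pkl','rb'));im=d['pixels'][c[1]:c[3],c[0]:c[2],::-1]
    im=cv2.resize(im,None,fx=3.6,fy=3.6,interpolation=cv2.INTER_CUBIC)
    im=cv2.convertScaleAbs(im,alpha=1.5)
    cv2.imwrite(f'pics/{n}0c.png',im)
    P=cloud(d)
    if n=="top":
        print(np.round([ray(d,p,h) for p,h in(((0,0),0),((639,0),0),((353,178),.0),((421,347),.085),((320,238),.018))],3))
    # high points: flap
    m=(P[...,2]>.065)&(np.hypot(P[...,0]-.45,P[...,1]+.0)<.25)&(d['depth']>0)
    k,l,s,ce=cv2.connectedComponentsWithStats(m.astype(np.uint8))
    for i in range(1,k):
        if s[i,4]>60:
            q=P[l==i];print(n,s[i],q.mean(0).round(3),q.min(0).round(3),q.max(0).round(3))
E
```

```text
[[ 0.956  0.57   0.   ]
 [ 0.941 -0.42   0.   ]
 [ 0.663  0.024  0.   ]
 [ 0.418 -0.055  0.085]
 [ 0.571  0.073  0.018]]
top [ 399  161   60   53 1620] [ 0.616 -0.064  0.118] [ 0.595 -0.095  0.065] [ 0.638 -0.034  0.162]
top [405 333  31  30 729] [ 0.417 -0.053  0.084] [ 0.399 -0.072  0.065] [ 0.436 -0.036  0.09 ]
side [ 283  122   35   70 1782] [ 0.614 -0.064  0.114] [ 0.593 -0.095  0.065] [ 0.637 -0.036  0.16 ]
side [414 185  27  24 509] [ 0.415 -0.049  0.079] [ 0.396 -0.073  0.065] [ 0.433 -0.036  0.087]
```

View pics/top0c.png

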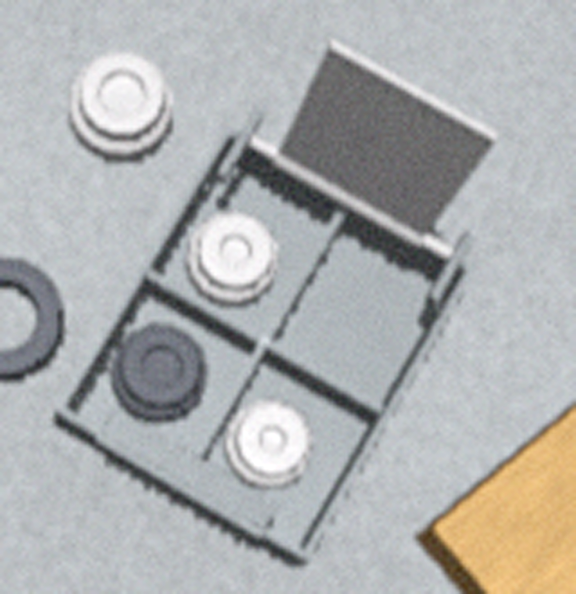

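View pics/side0c.png

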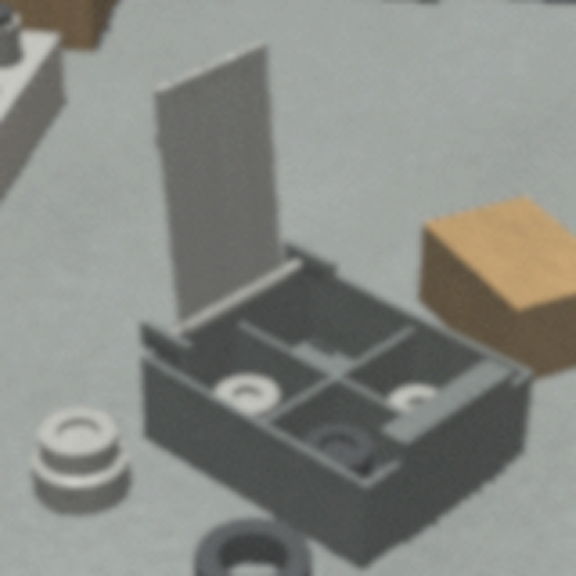

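The crops show the flap free-edge corners at top crop (332,42) and (495,135), i.e. about (412,162) and (457.5,187.5) in the full image. In the side view the lip ledge runs from crop (390,435) to (510,368), about (348,231) to (382,212).

Run:
```python
from h import *
for n in("top","side"):
    d=pickle.load(open(f'pics/{n}0.pkl','rb'));P=cloud(d)
    m=(P[...,2]>.06)&(np.hypot(P[...,0]-.616,P[...,1]+.064)<.06)&(d['depth']>0)
    m=cv2.erode(m.astype(np.uint8),np.ones((3,3)))>0
    q=P[m];c=q.mean(0)
    for _ in range(3):
        c=q.mean(0);nv=np.linalg.svd(q-c,full_matrices=False)[2][2];r=(q-c)@nv;q=q[abs(r)<2.5*r.std()]
    y=np.cross([0,0,1],nv);y/=np.linalg.norm(y); 
    x=np.cross(y,[0,0,1]); x*=-np.sign(x[0]); y=np.cross([0,0,1],x)   # x towards lip (-X world)
    up=np.cross(nv,y);up*=np.sign(up[2]);ang=np.arctan2(up[2],up@x)
    q2=P[(P[...,2]>.06)&(np.hypot(P[...,0]-.616,P[...,1]+.064)<.06)]
    yy=(q2-c)@y;a,b=np.percentile(yy,[1,99])
    h=c+up*(.0475-c[2])/up[2]+y*(a+b)/2
    print(n,'resid',r.std().round(4),'x',x.round(4),'yaw',np.degrees(np.arctan2(x[1],x[0])).round(2),'flap',ang.round(3),'width',(b-a).round(4),'hinge(surface)',h.round(4),'zmax',np.percentile(q2[:,2],99).round(4))
    # cassette points
    w=P-h;X=w@x;Y=w@y
    for nm,zr in(('rim',(.040,.048)),('lip',(.052,.062))):
        k=(P[...,2]>zr[0])&(P[...,2]<zr[1])&(X>-.02)&(X<.15)&(abs(Y)<.07)&(d['depth']>0)
        if nm=='lip':k&=(X>.08)
        print(nm,k.sum(),'X',np.percentile(X[k],[1,10,50,90,99]).round(4),'Y',np.percentile(Y[k],[1,10,50,90,99]).round(4),'z',np.median(P[k][:,2]).round(4))
d=pickle.load(open('pics/side0.pkl','rb'))
print('lip ends', ray(d,(348,231),.0565),ray(d,(382,212),.0565))
d=pickle.load(open('pics/top0.pkl','rb'))
print('rim corners z.044 top', [ray(d,(320+a/3.6,150+b/3.6),.044).round(4) for a,b in((60,415),(300,560),(462,265),(228,140))])
```

```text
top resid 0.0005 x [-0.8529  0.5221 -0.    ] yaw 148.53 flap 1.676 width 0.0625 hinge(surface) [ 0.6094 -0.0603  0.0475] zmax 0.1603
rim 639 X [-0.0029  0.0018  0.0646  0.1256  0.13  ] Y [-0.055  -0.0541  0.0005  0.054   0.0548] z 0.044
lip 566 X [0.116  0.1175 0.1232 0.129  0.1301] Y [-0.0344 -0.0279  0.0002  0.0278  0.034 ] z 0.0566
side resid 0.0008 x [-0.8527  0.5223 -0.    ] yaw 148.51 flap 1.675 width 0.0637 hinge(surface) [ 0.6073 -0.062   0.0475] zmax 0.1586
rim 751 X [-0.0071  0.0006  0.0698  0.1297  0.1309] Y [-0.0559 -0.0547 -0.0154  0.0531  0.0554] z 0.0434
lip 340 X [0.1165 0.1179 0.125  0.13   0.131 ] Y [-0.0348 -0.0303 -0.0024  0.0273  0.034 ] z 0.0564
lip ends [0.52167171 0.0329712  0.0565    ] [ 0.4788032 -0.0251464  0.0565   ]
rim corners z.044 top [array([0.5281, 0.05  , 0.044 ]), array([ 0.4729, -0.0387,  0.044 ]), array([ 0.5843, -0.1036,  0.044 ]), array([ 0.6343, -0.0158,  0.044 ])]
```

```bash
python3 -m pendant '[[[0,0,0,0,0,0.64,0],[0,0,0,0,0,0.64,0],[-0.05,-0.0245,0,0,0,0,0],[-0.05,-0.0245,0,0,0,0,0],[-0.05,-0.0245,0,0,0,0,0],[-0.05,-0.0245,0,0,0,0,0],[-0.05,-0.0245,0,0,0,0,0],[-0.05,-0.0245,0,0,0,0,0],[-0.05,-0.0245,0,0,0,0,0],[-0.05,-0.0245,0,0,0,0,0],[-0.05,-0.0245,0,0,0,0,0],[-0.05,-0.0245,0,0,0,0,0],[-0.05,-0.0245,0,0,0,0,0],[-0.05,-0.0245,0,0,0,0,0],[-0.05,-0.0245,0,0,0,0,0],[-0.05,-0.0245,0,0,0,0,0],[-0.05,-0.0245,0,0,0,0,0],[-0.05,-0.0245,0,0,0,0,0],[-0.05,-0.0245,0,0,0,0,0],[-0.05,-0.0245,0,0,0,0,0]]]'
cat >> h.py <<'E'
H=np.array([.6096,-.062,0]);a=np.radians(148.5);CX=np.array([np.cos(a),np.sin(a),0]);CY=np.array([-np.sin(a),np.cos(a),0])
def where():
    from station import monitor,manip
    s=monitor.sense();p=np.array(s['tcp_pos']);Rm=R.from_quat(s['tool_rot']).as_matrix();f=np.array(s['force'])
    print('t',round(float(s['t']),2),'cassette XYZ mm',np.round([1e3*(p-H)@CX,1e3*(p-H)@CY,1e3*p[2]],1),'tool x yaw',np.degrees(np.arctan2(Rm[1,0],Rm[0,0])).round(2),'tool z',Rm[:,2].round(3),'F',np.round([f@CX,f@CY,f[2]],1),'nose',manip.nose_length,'gap',np.round(s['finger_gap'],2))
E
python3 -c "
from h import *;where()"
```

```text
t: 2.1
tcp_pos: [0.6711, -0.1024, 0.2447]
tool_rot: [0.272, 0.962, 0.0, -0.001]
force: [0.6, -0.3, 0.6]
finger_gap: -0.0
gripper_force: 0.0
t 2.1 cassette XYZ mm [-73.5   2.4 244.7] tool x yaw 148.45 tool z [-0.001  0.001 -1.   ] F [-0.7 -0.1  0.6] nose 0.014 gap -0.0
```

```bash
python3 -m pendant '[[[0,0.003,0.0463,0,0,0,0],[0,0,0.0463,0,0,0,0],[0,0,0.0463,0,0,0,0],[0.03,0,0,0,0,0,0],[0.013,0,0,0,0,0,0],[0,0,0,0,0,0,0]]]'
python3 - <<'E'
from h import *;where()
from station import eyes
d=eyes.snapshot("side");cv2.imwrite('pics/side1.png',cv2.resize(d['pixels'][90:290,220:440,::-1],None,fx=2.7,fy=2.7))
E
```

```text
t: 2.7
tcp_pos: [0.6416, -0.0799, 0.1343]
tool_rot: [0.271, 0.962, 0.0, -0.001]
force: [-0.1, 0.0, -0.8]
finger_gap: 0.001
gripper_force: 0.0
t 2.7 cassette XYZ mm [-36.7  -1.4 134.3] tool x yaw 148.51 tool z [-0.001  0.    -1.   ] F [ 0.1 -0.  -0.8] nose 0.014 gap 0.0
```

View pics/side1.png

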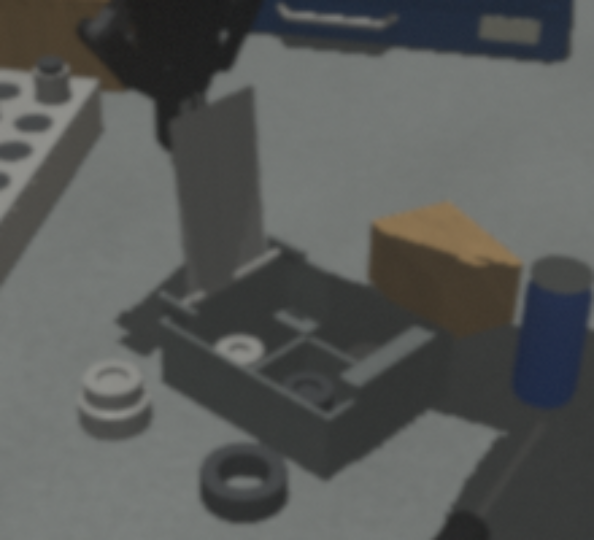

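The picture shows the closed fingertips behind the flap's upper half, near (185,110), with the tray and bystanders undisturbed. Now the arc push.

```bash
python3 -m pendant '[[[0.0092,0,0.001,0,0,0,0],[0.0092,0,0.001,0,0,0,0],[0.0068,0,0,0,0,0,0],[0.0068,0,0,0,0,0,0],[0.0068,0,0,0,0,0,0],[0.0068,0,0,0,0,0,0],[0.0088,0,0.0023,0,0,0,0],[0.0088,0,0.0023,0,0,0,0],[0.0081,0,0.0039,0,0,0,0],[0.0081,0,0.0039,0,0,0,0],[0.0072,0,0.0055,0,0,0,0],[0.0072,0,0.0055,0,0,0,0],[0.0059,0,0.0067,0,0,0,0],[0.0059,0,0.0067,0,0,0,0],[0,0,0,0,0,0,0]]]'
python3 - <<'E'
from h import *;where()
from station import eyes
d=eyes.snapshot("side");cv2.imwrite('pics/side2.png',cv2.resize(d['pixels'][90:290,220:440,::-1],None,fx=2.7,fy=2.7))
E
```

```text
t: 4.25
tcp_pos: [0.5696, -0.0361, 0.1022]
tool_rot: [0.272, 0.962, 0.0, -0.001]
force: [0.2, 0.1, 0.7]
finger_gap: 0.002
gripper_force: 0.4
t 4.25 cassette XYZ mm [ 47.7  -1.2 102.2] tool x yaw 148.47 tool z [-0.002  0.001 -1.   ] F [-0.1 -0.2  0.7] nose 0.014 gap 0.0
```

View pics/side2.png

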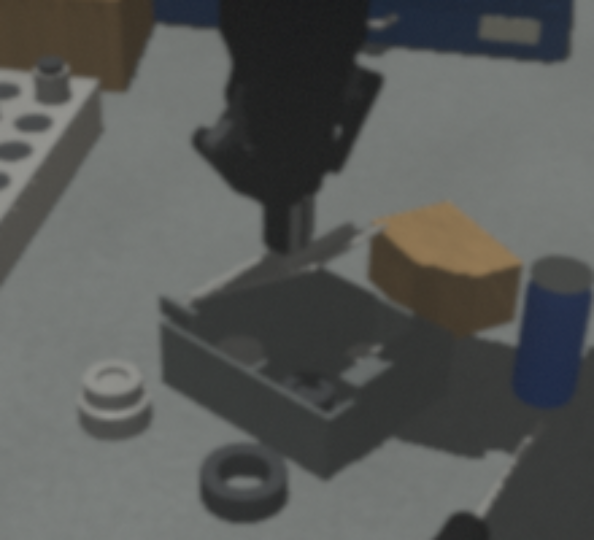

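The flap is about two thirds folded, with the fingertip at (290,250) on its outer face on the hinge side of the rib. I'll continue down to flat.

```bash
python3 -m pendant '[[[0.0044,0,0.0078,0,0,0,0],[0.0044,0,0.0078,0,0,0,0],[0.0029,0,0.0085,0,0,0,0],[0.0029,0,0.0085,0,0,0,0],[0.001,0,0.008,0,0,0,0],[0.001,0,0.007,0,0,0,0],[0,0,0.002,0,0,0,0],[0,0,0,0,0,0,0]]]'
python3 -c "
from h import *;where()"
```

```text
t: 5.1
tcp_pos: [0.5594, -0.0297, 0.0632]
tool_rot: [0.272, 0.962, 0.0, -0.0]
force: [2.7, -0.4, 2.0]
finger_gap: -0.0
gripper_force: 0.9
t 5.1 cassette XYZ mm [59.7 -1.3 63.2] tool x yaw 148.46 tool z [-0.  0. -1.] F [-2.5 -1.1  2. ] nose 0.014 gap -0.0
```

```bash
python3 -m pendant '[[[0,0,0.001,0,0,0,0],[0,0,0.001,0,0,0,0],[0,0,0,0,0,0,0]]]'
python3 - <<'E'
from h import *;where()
from station import eyes
d=eyes.snapshot("side");cv2.imwrite('pics/side3.png',cv2.resize(d['pixels'][130:250,280:420,::-1],None,fx=4.2,fy=4.2,interpolation=cv2.INTER_CUBIC))
E
```

```text
t: 5.4
tcp_pos: [0.5594, -0.0297, 0.0624]
tool_rot: [0.272, 0.962, 0.0, 0.0]
force: [0.8, -0.4, 6.5]
finger_gap: -0.001
gripper_force: 2.8
t 5.4 cassette XYZ mm [59.7 -1.3 62.4] tool x yaw 148.47 tool z [ 0. -0. -1.] F [-0.9 -0.   6.5] nose 0.014 gap -0.0
```

View pics/side3.png

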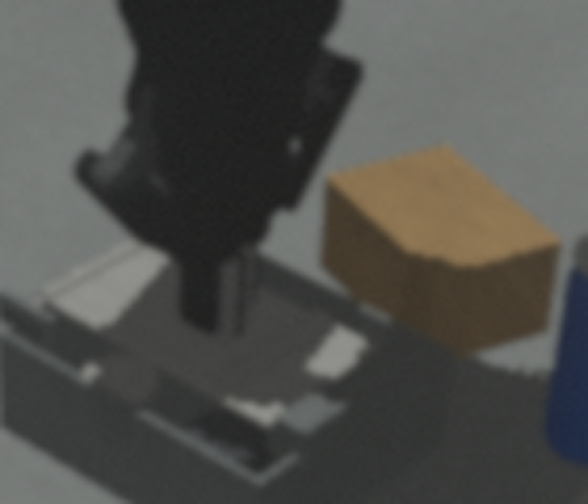

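The flap looks flat under the fingertip, with its edge just short of the lip. The 6.5 N reading shows solid contact. Now slide to the rib while pressing.

```bash
python3 -m pendant '[[[0.004,0,0.0005,0,0,0,0],[0.004,0,0,0,0,0,0],[0.004,0,0,0,0,0,0],[0.004,0,0,0,0,0,0],[0,0,0,0,0,0,0]]]'
python3 -c "
from h import *;where()"
python3 -m pendant '[[[0.003,0,0,0,0,0,0],[0.003,0,0,0,0,0,0],[0,0,0,0,0,0,0]]]'
python3 -c "
from h import *;where()"
```

```text
t: 5.95
tcp_pos: [0.5495, -0.0233, 0.0622]
tool_rot: [0.272, 0.962, -0.0, 0.002]
force: [2.0, -1.8, 5.3]
finger_gap: -0.0
gripper_force: 3.9
t 5.95 cassette XYZ mm [71.5 -1.6 62.2] tool x yaw 148.48 tool z [ 0.003 -0.001 -1.   ] F [-2.6  0.5  5.3] nose 0.014 gap -0.0
t: 6.25
tcp_pos: [0.5467, -0.0215, 0.0623]
tool_rot: [0.272, 0.962, -0.0, 0.003]
force: [4.8, -3.8, 5.0]
finger_gap: -0.0
gripper_force: 4.1
t 6.25 cassette XYZ mm [74.8 -1.7 62.3] tool x yaw 148.48 tool z [ 0.006 -0.002 -1.   ] F [-6.1  0.7  5. ] nose 0.014 gap -0.0
```

```bash
python3 -m pendant '[[[0.003,0,0.0005,0,0,0,0],[0.003,0,0,0,0,0,0],[0.003,0,0,0,0,0,0],[0.003,0,0,0,0,0,0],[0.003,0,0,0,0,0,0],[0,0,0,0,0,0,0]]]'
python3 -c "
from h import *;where()"
python3 -m pendant '[[[0.003,0,0,0,0,0,0],[0.003,0,0,0,0,0,0],[0,0,0,0,0,0,0]]]'
python3 -c "
from h import *;where()"
```

```text
t: 6.85
tcp_pos: [0.5368, -0.0154, 0.0621]
tool_rot: [0.272, 0.962, -0.0, 0.004]
force: [4.3, -3.8, 6.8]
finger_gap: 0.0
gripper_force: 4.8
t 6.85 cassette XYZ mm [86.4 -1.7 62.1] tool x yaw 148.48 tool z [ 0.007 -0.002 -1.   ] F [-5.6  1.   6.8] nose 0.014 gap 0.0
t: 7.15
tcp_pos: [0.5366, -0.0147, 0.0626]
tool_rot: [0.271, 0.962, -0.001, 0.008]
force: [10.0, -7.5, 2.4]
finger_gap: -0.003
gripper_force: 6.0
t 7.15 cassette XYZ mm [87.  -2.2 62.6] tool x yaw 148.51 tool z [ 0.015 -0.006 -1.   ] F [-12.5   1.1   2.4] nose 0.014 gap -0.0
```

```bash
python3 -m pendant '[[[0.002,0,0.002,0,0,0,0],[0.002,0,0.001,0,0,0,0],[0,0,0,0,0,0,0]]]'
python3 -c "
from h import *;where()"
```

```text
t: 7.45
tcp_pos: [0.5366, -0.0143, 0.0613]
tool_rot: [0.271, 0.962, -0.001, 0.011]
force: [11.1, -10.4, 7.4]
finger_gap: 0.001
gripper_force: 8.7
t 7.45 cassette XYZ mm [87.2 -2.5 61.3] tool x yaw 148.52 tool z [ 0.021 -0.008 -1.   ] F [-14.9   3.1   7.4] nose 0.014 gap 0.0
```

```bash
python3 -m pendant '[[[-0.006,0,-0.002,0,0,0,0],[-0.008,0,-0.004,0,0,0,0],[0,0,-0.01,0,0,0,0],[0,0,-0.03,0,0,0,0],[0,0,-0.05,0,0,0,0],[-0.04,0,-0.05,0,0,0,0],[-0.06,0,0,0,0,0,0],[-0.06,0,0,0,0,0,0],[0,0,0,0,0,0,0]]]'
python3 - <<'E'
from h import *;where()
from station import eyes
o=[]
for n,(u,v,s) in(("top",(320,150,160)),("side",(270,140,140))):
    d=eyes.snapshot(n);o.append(cv2.resize(d['pixels'][v:v+s,u:u+s,::-1],(400,400),interpolation=cv2.INTER_CUBIC))
    P=cloud(d);w=P-H;X=w@CX;Y=w@CY
    k=(abs(Y)<.026)&(X>.02)&(X<.115)&(P[...,2]>.03)&(P[...,2]<.09)&(d['depth']>0)
    for a in np.arange(.02,.135,.01):
        kk=(abs(Y)<.026)&(X>a)&(X<a+.01)&(d['depth']>0)
        print(n,round(a,2),kk.sum(),np.median(P[kk][:,2]).round(4) if kk.any() else None)
    d0=pickle.load(open(f'pics/{n}0.pkl','rb'))
cv2.imwrite('pics/end.png',cv2.convertScaleAbs(np.hstack(o),alpha=1.4))
E
```

```text
t: 8.35
tcp_pos: [0.6489, -0.0853, 0.1745]
tool_rot: [0.273, 0.962, -0.0, 0.002]
force: [-0.5, 0.4, -0.2]
finger_gap: 0.0
gripper_force: 0.0
t 8.35 cassette XYZ mm [-45.7  -0.7 174.5] tool x yaw 148.35 tool z [ 0.004 -0.002 -1.   ] F [ 0.6 -0.1 -0.2] nose 0.014 gap 0.0
top 0.02 110 0.0497
top 0.03 171 0.0508
top 0.04 440 0.5463
top 0.05 1189 0.5508
top 0.06 1225 0.5527
top 0.07 1548 0.5709
top 0.08 1532 0.5626
top 0.09 1297 0.5575
top 0.1 1191 0.587
top 0.11 1189 0.6083
top 0.12 949 0.6333
top 0.13 1294 0.6448
side 0.02 129 0.0493
side 0.03 176 0.049
side 0.04 144 0.0501
side 0.05 122 0.0505
side 0.06 221 0.0501
side 0.07 133 0.0513
side 0.08 174 0.0516
side 0.09 130 0.0317
side 0.1 237 0.056
side 0.11 99 0.0535
side 0.12 533 0.0242
side 0.13 354 0.0428
```

View pics/end.png

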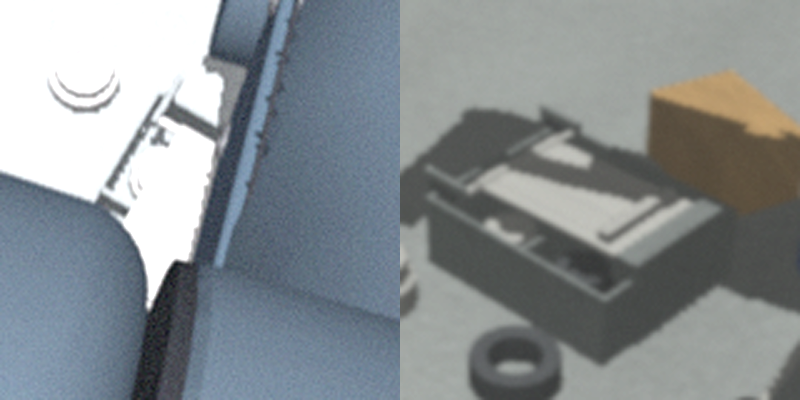

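The flap lies flat (about 49–51 mm high) with its edge beneath the lip at (680,230), and it stayed shut after the hand withdrew. The dies and the ring look undisturbed, so I'm handing in.

```bash
python3 -c "
from station import job
print(job.sign_off())"
```

```text
the job is handed in; nothing more can be done
None
```

The flap is folded flat and pushed to its stop under the lip; it stayed shut after the hand withdrew, and the job was handed in at about 8.5 s with no verdict returned.

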